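Nest the wide cup and index the shot-filling turntable

ROBOT

A 6-joint arm with a two-finger parallel gripper is mounted at the origin on the work surface. World frame = base frame: x ahead of the robot, y to its left, z up, the work surface at z = 0. Lengths are in m, angles in rad, forces in N, time in s.
With the tool pointing down it reaches from about 0.225 to 0.875 m from the base axis. Payload 3.4 kg.
Tool frame: the origin (TCP) lies on the centre line of the jaws, within the pads' length; the fingertips stand env.tips_ahead ahead of it and the grasp point (between the pads) is the TCP (env.tips_ahead is the distance from the TCP to the fingertips, in m); x points along the fingers, z is the direction in which the jaws open and shut, and the axes are right-handed (so a half turn about x gives the same grasp; the last joint's range is limited). The gripper opens to 85 mm and grips with 20 to 120 N. Pads are 22 mm wide; open, the fingers measure 114 mm over their backs; the gripper's body (76 mm by 85 mm) begins 54 mm behind the grasp point. The pads swing forward as they close: fully open they stand 13 mm farther back than shut.
Start: joints at [1.013, 0.276, 1.505, -0, 1.361, -0.121], TCP at [0.243, 0.521, 0.25] pointing down, gripper open.
Joint ranges: [-2.89, 2.89], [-0.75, 2.08], [0.22, 2.7], [-1.18, 4.32], [0.11, 2.71], [-2.7, 2.7]. Speed limits (rad/s): [2.57, 2.57, 3.14, 3.14, 3.14, 3.14].

INTERFACE

Orientations are given as a unit quaternion [x, y, z, w].
In Python, from station import env gives the robot as it stands. Calls block until the motion is done:
- env.goto(position, orientation): joint-space move of the TCP to a pose.
- env.move_linear(position, rate=0.15, ori=None, stop_force=None): straight line of the TCP; ori=None keeps the orientation; rate is the mean speed in m/s. With stop_force (N) it stops when the force on the tool has changed by that much, and returns True; else False.
- env.move_joints(angles): joint-space move.
- env.gripper_open() and env.close(force=None): open the fingers fully, or close them until they stop; force is the grip in N (None keeps the last).
- env.sleep(seconds).
- env.ik(position, orientation): joint angles nearest the present ones, or None.
- env.get_obs(): the state.
- env.grab_frame(name): name is "side" or "top" or "wrist"; returns a dict with "pixels" (384x512x3 uint8, red, green, blue), "range_z" (384x512 float32, m along the optical axis (not along the pixel's ray), 0 where there is no reading), "fx", "fy", "cx", "cy" (pixels), "distortion" ([k1, k2, p1, p2, k3] as OpenCV has them; the pictures are not rectified), "R" (3x3) and "t" (3): a world point X has camera coordinates R X + t; the wrist camera has in their place "tool_from_camera" (4x4, takes a point from camera to tool coordinates, whose origin is the TCP and whose axes are the tool frame's). Camera axes: x right, y down, z forward; pixel columns grow to the right and rows downward; lengths in m; the calibration is good to about 2 mm. A picture is of the moment at which its call begins: read the wrist's pose just before it.
A pose or a line that the arm cannot do raises env.MotionError and nothing moves.
- env.hand_in(): hands the job in, once; it reports no verdict.
The state is a dict: "time": time; "joint_pos": joint angles; "qd": joint speeds; "tau": joint torques, N m; "eef_pos": TCP position; "tool_rot": TCP orientation; "ft_force": force on the tool from outside, world axes, zero at the start; "moment": the same for the moment, N m; "finger_gap": opening from 0.0 (shut) to 1.0 (fully open).
Only numpy, scipy, OpenCV 4.12 (cv2) and the standard library are available. Lean on these libraries where they do the work, as an engineer would, in place of code of your own. Each camera call takes 0.05 s, during which the arm holds its last target. There are 200 camera calls.

TASK

Pick up the wide empty steel cup from the bench and lower it, without dropping it, upright and fully home into the matching wide cup fixed on the turntable. Then turn the turntable until it clicks into its stop with that pair of cups right under the filling pipe, and let go. Leave the other things on the bench where they are.

Things in the scene. Friction and masses are not known exactly. Their poses are not given: they have to be found in the camera images.
- cup_wide: the wide loose steel cup: open, round, tapered, 55 mm high, 62 mm across its rim and 40 mm across its foot, wall 2.5 mm, heavy bottom with its inner floor 24 mm above the underside, about 180 g; stands upright on the bench. Origin at the centre of its underside, z up.
- cup_narrow: the narrow loose steel cup, 45 mm high, 44 mm across the rim and 28 mm across the foot; not needed, a bystander. Origin at the centre of its underside.
- jar: closed amber glass jar with a steel cap, 56 mm across, 75 mm high; a bystander. Origin at the centre of its underside.
- hammer: hammer, 240 mm long, lying at the far side; a bystander. Origin on the bench under the middle of its length, x towards the head.
- bench_block: dark steel bench block, 75 x 75 x 22 mm; a bystander. Origin at the centre of its underside.
- brush: bench brush, 170 mm long, lying flat; a bystander. Origin under the middle of its length.
- mandrel: tapered steel ring mandrel standing on a round wooden foot (70 mm across), 175 mm high in all; a bystander. Origin at the centre of its underside.
- station: the fixed filling station: a grey foot carrying the turntable, and beside it a grey dispenser box (120 x 150 x 210 mm, its front face 147 mm from the turntable axis, a clear drum on top to 292 mm) from which a 20 mm thick filling pipe reaches over the turntable. Origin on the bench on the turntable axis; its x axis points from that axis to the dispenser, z up.
- turntable (a joint): angle of the turntable about its vertical axis (rad, counter-clockwise from above positive), from -0.8 to 2.6. At 0 the fixed wide cup is right under the pipe; there a spring plunger clicks between two rim pins and holds it (pulls in from 0.06 either side; a like stop for the narrow cup is at 2.09). About 1 N at the handle turns it, 6 N passes a pin; it stays where left.
- hub (a point): centre of the turntable (aluminium disc 208 mm across) on its upper face, 47 mm above the bench, on its axis.
- handle (a point): the turntable's upright black handle: a round post 16 mm across on the disc, 88 mm from the axis, top 117 mm above the bench; the point is on its axis, 15 mm below its top.
- wide_seat (a point): centre of the inner floor of the fixed wide cup, 78 mm from the axis: the loose wide cup's underside comes to rest here. Same shape as the loose cup: rim 31 mm above this point (102 mm above the bench), 57 mm across inside. Once home (2 mm play) the loose rim stands 24 mm above the fixed rim. The fixed narrow cup is 120 degrees clockwise from it, the handle 120 counter-clockwise.
- pipe_mouth (a point): lower mouth of the filling pipe (22 mm across), 139 mm above the bench, 78 mm from the turntable axis.
There are look-alikes about, which are no part of the job. Leave any red look-alike of the cup_wide alone.

How it is judged:
On the way, in this order (a step that is already met when the one before it is completed fails the run):
1. the wide cup has been lowered nearly home into the fixed wide cup while still held in the fingers, with the turntable not yet at its stop (horizontal distance between cup_wide and wide_seat below 0.006 m and z of cup_wide in the frame of wide_seat below 0.01 m and angle between cup_wide's own z axis and vertical below 0.12 rad and contact force between the fingers and cup_wide above 0.5 N and value of joint turntable above 0.3 rad), for 0.05 s.
2. the turntable is at its stop, with the nested cups under the filling pipe (value of joint turntable between -0.06 and 0.06 rad and horizontal distance between cup_wide and wide_seat below 0.006 m and z of cup_wide in the frame of wide_seat below 0.005 m and angle between cup_wide's own z axis and vertical below 0.12 rad), for 0.2 s.
At the end, for the whole second after the job is handed in: The wide cup stands in the fixed wide cup, its underside within 5 mm of the inner floor and 6 mm of its centre, tilted less than 0.12 rad, at rest, and the turntable is within 0.05 rad of its stop at 0, under the filling pipe (horizontal distance between cup_wide and wide_seat below 0.006 m and z of cup_wide in the frame of wide_seat below 0.005 m and angle between cup_wide's own z axis and vertical below 0.12 rad and value of joint turntable between -0.05 and 0.05 rad and linear speed of cup_wide below 0.03 m/s); the robot touches nothing.
It fails at once if a bystander (narrow cup, jar, hammer, bench block, brush or mandrel) has been moved more than 40 mm (distance of any of cup_narrow, jar, hammer, bench_block, brush, mandrel from where it was at the start of the episode above 0.04 m).
It also fails if it takes over 53 s, if anything falls off the work surface, if the arm or the gripper's body presses on something with over 40 N, if the wrist force passes 120 N, or if a joint passes its speed limit or range.

## Working session

There is one attempt and no reset: what is moved stays moved. The work goes in short steps, each a Python script; the robot and the scene stay as the last script left them, time stands still between calls to the robot, and variables do not carry over. Pictures are saved under pics/ and viewed, about 8 in all and at most 12, crops included, and the job is handed in when it is done.

```bash
mkdir -p pics; ls
cat > h.py <<'E'
import numpy as np, cv2, pickle
from station import env
def grab(n):
    o=env.get_obs(); f=env.grab_frame(n); f['obs']=o; return f
def save(f,n): cv2.imwrite('pics/'+n+'.png',cv2.cvtColor(f['pixels'],cv2.COLOR_RGB2BGR))
def K(f): return np.array([[f['fx'],0,f['cx']],[0,f['fy'],f['cy']],[0,0,1.]])
def pose(f):
    "world_from_camera R, origin"
    if 'R' in f: R=np.array(f['R']); return R.T, -R.T@np.array(f['t'])
    from scipy.spatial.transform import Rotation as Ro
    o=f['obs']; T=np.eye(4); T[:3,:3]=Ro.from_quat(o['tool_rot']).as_matrix(); T[:3,3]=o['eef_pos']
    T=T@np.array(f['tool_from_camera']); return T[:3,:3],T[:3,3]
def rays(f,px):
    u=cv2.undistortPoints(np.array(px,float).reshape(-1,1,2),K(f),np.array(f['distortion'],float)).reshape(-1,2)
    return np.c_[u,np.ones(len(u))]
def onplane(f,px,z):
    R,c=pose(f); d=rays(f,px)@R.T
    return c+d*((z-c[2])/d[:,2])[:,None]
def cloud(f):
    v,u=np.mgrid[0:384,0:512]; d=rays(f,np.c_[u.ravel(),v.ravel()])*f['range_z'].ravel()[:,None]
    R,c=pose(f); P=d@R.T+c; P[f['range_z'].ravel()==0]=np.nan
    return P.reshape(384,512,3)
E
python3 - <<'E'
from h import *
o=env.get_obs(); print(o, env.tips_ahead)
fs={n:grab(n) for n in('side','top')}
pickle.dump(fs,open('f0.pkl','wb'))
im=[cv2.cvtColor(fs[n]['pixels'],cv2.COLOR_RGB2BGR) for n in('side','top')]
for n in fs: save(fs[n],n+'0'); print(n,pose(fs[n])[1])
E
```

```text
pics
{'time': 0.0, 'joint_pos': array([ 1.01301395e+00,  2.76623439e-01,  1.50612768e+00, -5.83866800e-05,
        1.36068752e+00, -1.20998360e-01]), 'qd': array([-0.00070318,  0.00100045,  0.00112882,  0.00048419, -0.00014883,
        0.00080381]), 'tau': array([ 2.86514542e-04, -4.16783059e+01, -2.45803910e+01, -3.17765534e-04,
        1.07578209e-02, -1.21754367e-07]), 'eef_pos': array([0.24300359, 0.5205912 , 0.24942562]), 'tool_rot': array([-0.38009673,  0.59703113,  0.37949724,  0.59587092]), 'ft_force': array([0.78677093, 0.31930925, 0.09846216]), 'moment': array([-0.00900164, -0.08522139, -0.05136134]), 'finger_gap': 1.0023150796938733} 0.019
side [ 0.92977256 -0.42823504  0.75013727]
top [0.47774085 0.15783658 1.09636401]
```

View pics/top0.png

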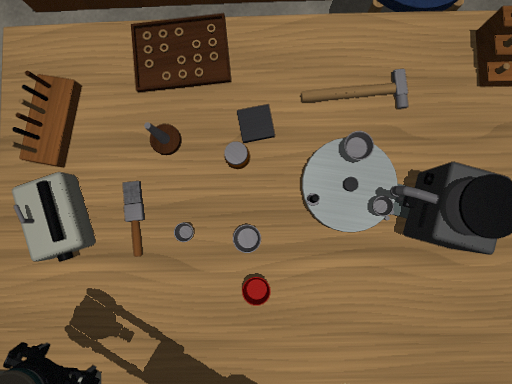

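View pics/side0.png

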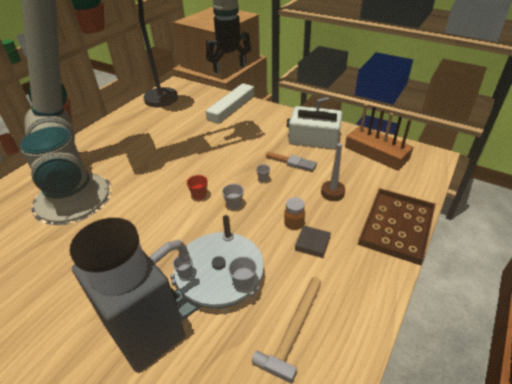

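Top view. Candidates for the wide cup:
- (247,238): grey wide cup, my choice
- (256,290): red look-alike
- (185,231): narrow grey cup
- (237,154): jar cap
- (356,147): fixed wide cup
- (380,205): fixed narrow cup, close to the pipe

The handle is at (313,198), the hub at (350,184) and the dispenser at about (460,207). Next I measure these by their rims.

```bash
cat > m.py <<'E'
from h import *
def circ(P):
    A=np.c_[2*P[:,:2],np.ones(len(P))]; s=np.linalg.lstsq(A,(P[:,:2]**2).sum(1),rcond=None)[0]
    return s[:2],np.sqrt(s[2]+s[0]**2+s[1]**2)
def rim(C,xy,rad,z0,z1):
    m=(np.hypot(*(C[...,:2]-xy).transpose(2,0,1))<rad)&(C[...,2]>z0)&(C[...,2]<z1)
    return C[m]
E
python3 - <<'E'
from m import *
fs=pickle.load(open('f0.pkl','rb'))
f=fs['top']; C=cloud(f)
for n,p,z in [('cup',(247,238),.055),('red',(256,290),.055),('narrow',(185,231),.045),('jar',(237,154),.075),('fixwide',(356,147),.102),('hub',(350,184),.047),('handle',(313,198),.117),('fixnar',(380,205),.09),('block',(256,123),.022),('disp',(425,220),.21),('mandrel',(165,138),.02)]:
    q=onplane(f,[p],z)[0]; print(n,q.round(4),'depthpt',C[p[1],p[0]].round(3))
    if z in(.055,.102,.045):
        for g in fs:
            P=rim(cloud(fs[g]),q[:2],.045,z-.008,z+.006)
            if len(P)>8:
                c,r=circ(P); print('   ',g,len(P),c.round(4),r.round(4),np.median(P[:,2]).round(4))
# disc centre from image contour
hs=(np.abs(C[...,2]-.047)<.006)&(np.hypot(C[...,0]-onplane(f,[(350,184)],.047)[0,0],C[...,1]-onplane(f,[(350,184)],.047)[0,1])<.125)
m=hs.astype(np.uint8); cs,_=cv2.findContours(cv2.morphologyEx(m,cv2.MORPH_CLOSE,np.ones((9,9))),0,1)
c=max(cs,key=cv2.contourArea); h=cv2.convexHull(c)[:,0].astype(float); print('disc',circ(onplane(f,h,.047)))
v=cv2.resize(cv2.cvtColor(f['pixels'][100:310,150:430],cv2.COLOR_RGB2BGR),None,fx=2.8,fy=2.8,interpolation=2); cv2.imwrite('pics/crop0.png',v)
E
```

```text
cup [0.4431 0.2128 0.055 ] depthpt [0.442 0.214 0.026]
    side 126 [0.4434 0.2127] 0.029 0.0523
    top 168 [0.4427 0.2132] 0.0286 0.055
red [0.332  0.1959 0.055 ] depthpt [0.328 0.197 0.026]
    side 90 [0.3318 0.1937] 0.0287 0.0509
    top 172 [0.3303 0.1957] 0.0289 0.0544
narrow [0.4608 0.3486 0.045 ] depthpt [0.46  0.353 0.018]
    side 71 [0.4599 0.3512] 0.0201 0.0421
    top 106 [0.4591 0.352 ] 0.0198 0.0451
jar [0.623  0.2294 0.075 ] depthpt [0.623 0.229 0.077]
fixwide [ 0.6274 -0.0201  0.102 ] depthpt [ 0.632 -0.025  0.072]
    side 188 [ 0.6324 -0.0274] 0.0289 0.0997
    top 170 [ 0.6317 -0.0252] 0.0284 0.1016
hub [ 0.5547 -0.0137  0.047 ] depthpt [ 0.554 -0.011  0.063]
handle [0.523  0.0738 0.117 ] depthpt [0.523 0.074 0.118]
fixnar [ 0.5062 -0.0674  0.09  ] depthpt [ 0.507 -0.073  0.064]
block [0.7001 0.1888 0.022 ] depthpt [0.701 0.189 0.019]
disp [ 0.4733 -0.122   0.21  ] depthpt [ 0.473 -0.142  0.145]
mandrel [0.672  0.3967 0.02  ] depthpt [0.665 0.388 0.058]
disc (array([ 0.55260024, -0.01885906]), np.float64(0.10638290765366226))
```

View pics/crop0.png

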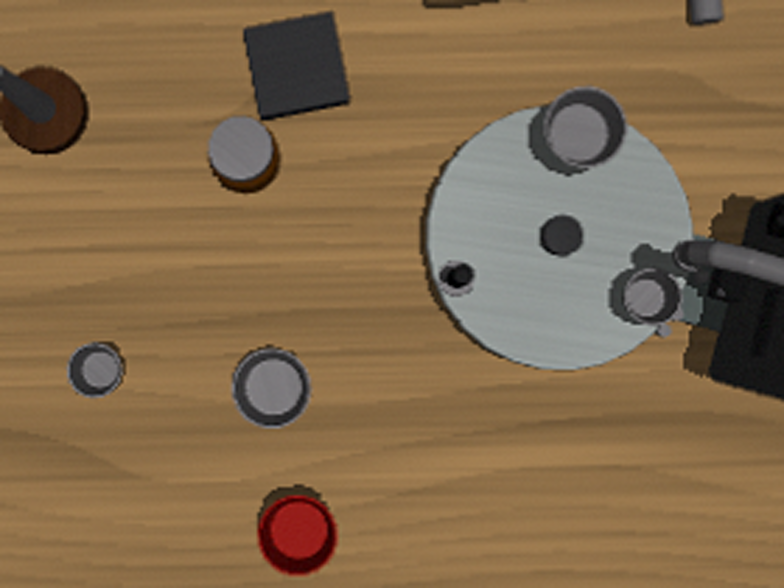

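The crop confirms the choice: the grey wide cup is at crop (271,387), i.e. (0.443, 0.213), with rim height 55 mm and radius about 30 mm. The red one is separate. Next I need the station's heading (the pipe), so I look there and hover over the cup for a wrist view.

Run:
```python
from m import *
from scipy.spatial.transform import Rotation as Ro
fs=pickle.load(open('f0.pkl','rb'))
C=np.concatenate([cloud(fs[g]).reshape(-1,3) for g in fs])
near=(np.hypot(C[:,0]-.45,C[:,1]+.13)<.25)
for a,b in((.20,.216),(.285,.30),(.145,.2)):
    P=C[near&(C[:,2]>a)&(C[:,2]<b)]
    print(a,len(P),P.min(0).round(3),P.max(0).round(3),P.mean(0).round(3), cv2.minAreaRect(P[:,:2].astype(np.float32)))
hub=np.array([.5545,-.0115])
P=C[(np.hypot(*(C[:,:2]-hub).T)<.13)&(C[:,2]>.125)&(C[:,2]<.23)]
r=np.hypot(*(P[:,:2]-hub).T); 
for lo in np.arange(.05,.13,.01):
    Q=P[(r>=lo)&(r<lo+.01)]
    if len(Q): print(lo.round(2),len(Q),Q.mean(0).round(3),Q[:,2].min().round(3),Q[:,2].max().round(3),np.degrees(np.arctan2(*(Q.mean(0)[:2]-hub)[::-1])).round(1))
# grasp quats: tool x down, jaw (z) at angle
for a in (0,45,90,135):
    z=np.array([np.cos(np.radians(a)),np.sin(np.radians(a)),0]); x=np.array([0,0,-1.]); R=np.c_[x,np.cross(z,x),z]
    for s in(0,1):
        Rr=Ro.from_matrix(R)*Ro.from_euler('x',np.pi*s)
        q=Rr.as_quat()
        print(a,s,[ (None if j is None else np.round(j,2)) for j in (env.ik([.443,.213,.2],q),env.ik([.632,-.0255,.2],q),env.ik([.523,.074,.2],q))])
```

```text
0.2 4225 [ 0.408 -0.289  0.2  ] [ 0.583 -0.094  0.216] [ 0.511 -0.205  0.209] ((0.5035510063171387, -0.18242165446281433), (0.18424203991889954, 0.15291514992713928), 73.75887298583984)
0.285 5593 [ 0.44  -0.267  0.285] [ 0.549 -0.157  0.297] [ 0.496 -0.209  0.292] ((0.4957320988178253, -0.21204683184623718), (0.10836343467235565, 0.11005951464176178), 68.32803344726562)
0.145 2868 [ 0.408 -0.289  0.145] [ 0.583 -0.076  0.2  ] [ 0.537 -0.186  0.176] ((0.5065742135047913, -0.17396265268325806), (0.20256094634532928, 0.15408380329608917), 73.10478973388672)
0.06 17 [ 0.534 -0.077  0.152] 0.141 0.17 -107.1
0.07 145 [ 0.534 -0.084  0.169] 0.14 0.195 -105.7
0.08 197 [ 0.534 -0.094  0.176] 0.137 0.2 -103.9
0.09 120 [ 0.53  -0.102  0.192] 0.138 0.205 -105.3
0.1 104 [ 0.526 -0.113  0.201] 0.186 0.207 -105.6
0.11 99 [ 0.523 -0.122  0.2  ] 0.187 0.206 -105.7
0.12 99 [ 0.521 -0.132  0.198] 0.184 0.204 -105.7
0 0 [array([ 0.31,  0.19,  1.76, -0.  ,  1.2 ,  0.31]), array([-0.15,  0.39,  1.46, -0.  ,  1.29, -0.15]), array([ 0.01,  0.24,  1.69, -0.  ,  1.22,  0.01])]
0 1 [None, None, None]
45 0 [ar
[... 247 characters left out ...]
9,  2.21]), array([ 0.01,  0.24,  1.69, -0.  ,  1.22,  2.36])]
90 0 [array([ 0.31,  0.19,  1.76, -0.  ,  1.2 , -1.26]), array([-0.15,  0.39,  1.46, -0.  ,  1.29, -1.72]), array([ 0.01,  0.24,  1.69, -0.  ,  1.22, -1.56])]
90 1 [array([ 0.31,  0.19,  1.76, -0.  ,  1.2 ,  1.88]), array([-0.15,  0.39,  1.46, -0.  ,  1.29,  1.42]), array([ 0.01,  0.24,  1.69, -0.  ,  1.22,  1.58])]
135 0 [array([ 0.31,  0.19,  1.76, -0.  ,  1.2 , -2.05]), array([-0.15,  0.39,  1.46, -0.  ,  1.29, -2.51]), array([ 0.01,  0.24,  1.69, -0.  ,  1.22, -2.35])]
135 1 [array([ 0.31,  0.19,  1.76, -0.  ,  1.2 ,  1.09]), array([-0.15,  0.39,  1.46, -0.  ,  1.29,  0.64]), array([ 0.01,  0.24,  1.69, -0.  ,  1.22,  0.79])]
```

Station heading is about -105.7°, so the turntable is at about 95° (1.66 rad), between its stops. The handle must move clockwise from 110° to about 14°, on the side away from the dispenser. Now the grasp.

```bash
cat >> h.py <<'E'
from scipy.spatial.transform import Rotation as Ro
def down(a):
    "tool down, jaws at angle a (deg)"
    a=np.radians(a); z=np.array([np.cos(a),np.sin(a),0]); x=np.array([0,0,-1.])
    return Ro.from_matrix(np.c_[x,np.cross(z,x),z]).as_quat()
def st(m=''):
    o=env.get_obs(); print(m,'t',round(o['time'],2),o['eef_pos'].round(4),'F',o['ft_force'].round(1),'gap',round(o['finger_gap'],3)); return o
E
python3 - <<'E'
from m import *
q=down(90)
env.goto([.443,.213,.13],q); st('hover')
env.move_linear([.443,.213,.054],rate=.1,stop_force=8) and print('STOPPED')
st('down'); env.close(40); st('closed')
env.move_linear([.443,.213,.235],rate=.15); st('lift')
f=grab('side'); save(f,'side1'); g=grab('wrist'); save(g,'wrist1'); pickle.dump((f,g),open('f1.pkl','wb'))
cv2.imwrite('pics/both1.png',cv2.cvtColor(np.hstack([cv2.resize(f['pixels'][40:300,100:360],(400,400)),cv2.resize(g['pixels'],(400,400))]),cv2.COLOR_RGB2BGR))
E
```

```text
hover t 1.54 [0.4432 0.2137 0.1303] F [-0.2 -0.2  0.6] gap 0.995
down t 2.45 [0.4434 0.2133 0.0544] F [ 0.1 -1.1  0.1] gap 1.006
closed t 2.83 [0.4437 0.2131 0.0554] F [-0.7 -0.8  7.7] gap 0.693
lift t 4.19 [0.4423 0.2128 0.234 ] F [-0.  -0.5 -2.9] gap 0.687
```

View pics/both1.png

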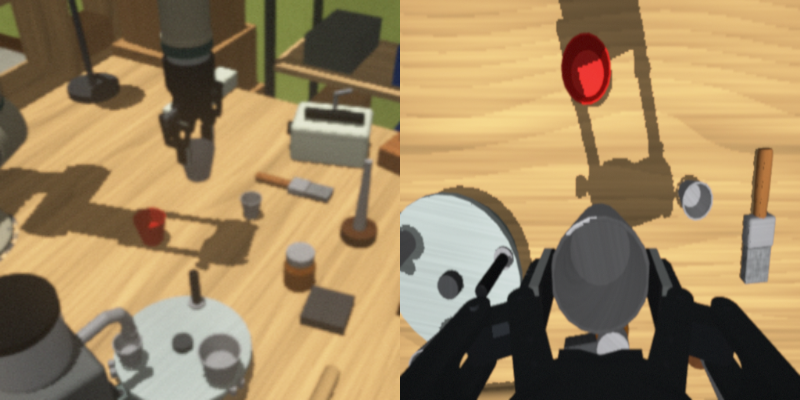

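The cup is held clear of the bench, with the red cup, narrow cup and handle undisturbed. It may be tilted about the jaw axis in the wrist view, so I check that with depth.

Run:
```python
from m import *
f,g=pickle.load(open('f1.pkl','rb'))
for n,fr in(('side',f),('wrist',g)):
    C=cloud(fr); m=(np.abs(C[...,0]-.443)<.05)&(np.abs(C[...,1]-.213)<.026)&(C[...,2]>.15)&(C[...,2]<.27)
    P=C[m]; print(n,m.sum(),P.min(0).round(3),P.max(0).round(3))
    for z in np.arange(.16,.27,.008):
        Q=P[(P[:,2]>=z)&(P[:,2]<z+.008)]
        if len(Q)>5: print(z.round(3),len(Q),'x',Q[:,0].min().round(3),Q[:,0].max().round(3),'y',Q[:,1].min().round(3),Q[:,1].max().round(3))
s=cv2.resize(f['pixels'][100:180,190:270],(400,400),interpolation=2)
print(pose(g)[1], pose(g)[0][:,2])
w=cv2.resize(g['pixels'][180:384,70:460],(780,408),interpolation=2)
cv2.imwrite('pics/w2.png',cv2.cvtColor(np.hstack([s,w[:400,190:590]]),cv2.COLOR_RGB2BGR))
```

```text
side 383 [0.418 0.187 0.177] [0.472 0.239 0.269]
0.176 30 x 0.433 0.463 y 0.19 0.215
0.184 32 x 0.427 0.465 y 0.189 0.22
0.192 42 x 0.425 0.466 y 0.188 0.227
0.2 68 x 0.421 0.469 y 0.187 0.238
0.208 70 x 0.421 0.471 y 0.187 0.238
0.216 68 x 0.418 0.471 y 0.187 0.239
0.224 68 x 0.418 0.472 y 0.188 0.239
wrist 10896 [0.412 0.187 0.179] [0.474 0.239 0.236]
0.176 15 x 0.422 0.427 y 0.205 0.227
0.184 52 x 0.42 0.428 y 0.198 0.228
0.192 59 x 0.419 0.427 y 0.198 0.229
0.2 4513 x 0.417 0.467 y 0.191 0.237
0.208 1352 x 0.416 0.469 y 0.19 0.239
0.216 1557 x 0.414 0.47 y 0.188 0.239
0.224 1789 x 0.412 0.472 y 0.187 0.239
0.232 1559 x 0.412 0.474 y 0.187 0.239
[0.36937343 0.21442008 0.35830242] [ 2.85900701e-01 -6.24801488e-04 -9.58259046e-01]
```

View pics/w2.png

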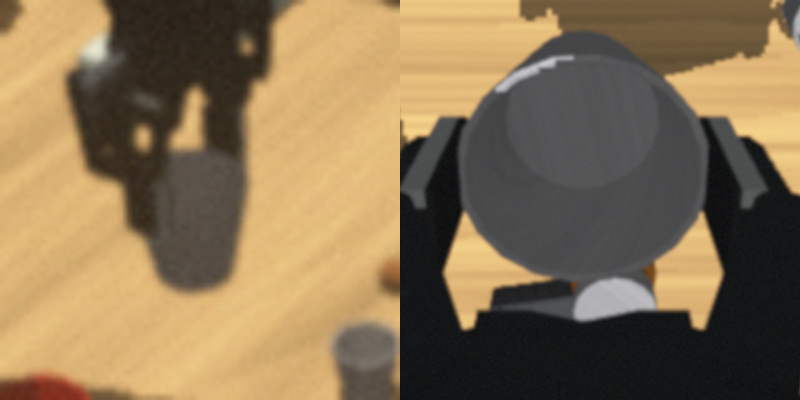

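The cup is upright: its rim is centred at x = 0.443 at z = 0.236 and its foot at about 0.18. I check how low the fingertips stand before lowering.

Run:
```python
from m import *
f,g=pickle.load(open('f1.pkl','rb'))
for n,fr in(('side',f),('wrist',g)):
    C=cloud(fr)
    for s in(-1,1):
        d=s*(C[...,1]-.213); m=(np.abs(C[...,0]-.443)<.02)&(d>.034)&(d<.07)&(C[...,2]>.15)&(C[...,2]<.30)
        P=C[m]; print(n,s,m.sum(), np.percentile(P[:,2],[0,1,3,10,50]).round(4) if len(P) else '')
q=down(90)
env.move_linear([.6325,-.026,.235],rate=.2); st('over')
t=grab('top'); save(t,'top2'); pickle.dump(t,open('f2.pkl','wb')); C=cloud(t)
P=rim(C,[.632,-.026],.045,.094,.108); print('fixed',len(P)); P2=rim(C,[.632,-.026],.045,.228,.244); print('held',len(P2), circ(P2) if len(P2)>10 else '')
```

```text
side -1 280 [0.2175 0.2198 0.2242 0.2315 0.2713]
side 1 104 [0.2233 0.2307 0.2344 0.2586 0.2795]
wrist -1 8948 [0.2244 0.2359 0.2491 0.269  0.2794]
wrist 1 9526 [0.2244 0.2326 0.2428 0.2662 0.2782]
over t 5.97 [ 0.6318 -0.025   0.2351] F [ 0.8 -0.2 -2.8] gap 0.688
fixed 65
held 50 (array([ 0.636527  , -0.02112927]), np.float64(0.03414271116735177))
```

Run:
```python
from m import *
print(env.move_linear([.6318,-.026,.150],rate=.12,stop_force=8)); st('in')
print(env.move_linear([.6318,-.026,.123],rate=.03,stop_force=6)); st('low'); 
env.sleep(.15); g=grab('wrist'); C=cloud(g)
P=rim(C,[.632,-.026],.04,.10,.16); print(len(P),np.percentile(P[:,2],[1,50,90,98]).round(4))
save(g,'wrist3'); s=grab('side'); save(s,'side3'); pickle.dump((s,g),open('f3.pkl','wb'))
cv2.imwrite('pics/both3.png',cv2.cvtColor(np.hstack([cv2.resize(s['pixels'][190:320,170:300],(400,400)),cv2.resize(g['pixels'],(400,400))]),cv2.COLOR_RGB2BGR))
```

```text
False
in t 6.88 [ 0.6325 -0.026   0.1508] F [-0.1 -0.3 -3. ] gap 0.688
True
low t 7.62 [ 0.6315 -0.026   0.1265] F [-0.9 -0.2  3.3] gap 0.694
11258 [0.1006 0.1233 0.1479 0.1574]
```

View pics/both3.png

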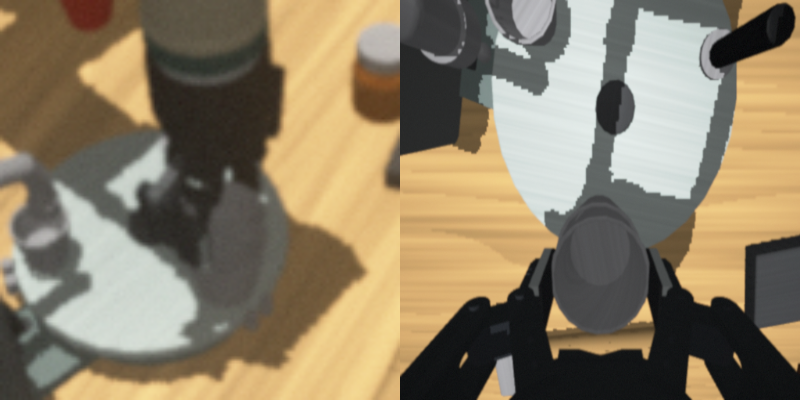

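Contact came at TCP z = 0.1265, against an expected home of about 0.125. The cup sits in the fixed cup (wrist view around (600,265)), still held and level. Release, retreat and verify.

Run:
```python
from m import *
env.gripper_open(); st('open')
p=env.get_obs()['eef_pos']
env.move_linear([.6315,-.026,.21],rate=.15); st('up')
env.goto([.523,.074,.21],down(20)); st('handle hover')
t=grab('top'); w=grab('wrist'); s=grab('side'); pickle.dump((t,w,s),open('f4.pkl','wb'))
for n,f in(('top',t),('wrist',w),('side',s)):
    C=cloud(f); P=rim(C,[.632,-.026],.045,.118,.134); print(n,'rim',len(P),(*circ(P),np.percentile(P[:,2],[5,50,95]).round(4)) if len(P)>10 else '')
    P=rim(C,[.632,-.026],.045,.094,.108); print(n,'fixed',len(P),circ(P) if len(P)>10 else '')
    H=rim(C,[.523,.074],.03,.109,.122); print(n,'handle',len(H),H.mean(0).round(4) if len(H) else '',circ(H) if len(H)>5 else '')
cv2.imwrite('pics/both4.png',cv2.cvtColor(np.hstack([cv2.resize(s['pixels'][190:320,170:300],(400,400)),cv2.resize(w['pixels'],(400,400))]),cv2.COLOR_RGB2BGR))
```

```text
open t 8.25 [ 0.6304 -0.0258  0.1248] F [-1.  -0.1 -0.4] gap 0.998
up t 8.97 [ 0.6309 -0.0259  0.2092] F [ 0.1 -0.3 -0. ] gap 1.001
handle hover t 10.22 [0.5231 0.0738 0.2095] F [ 0.4  0.1 -0.4] gap 0.998
top rim 105 (array([ 0.63075967, -0.02401107]), np.float64(0.028581945152718814), array([0.1187, 0.1253, 0.1294]))
top fixed 195 (array([ 0.63851028, -0.02437212]), np.float64(0.015222463068833025))
top handle 0  
wrist rim 372 (array([ 0.63012744, -0.02251273]), np.float64(0.02758141573264004), array([0.1186, 0.1238, 0.1268]))
wrist fixed 1368 (array([ 0.62896329, -0.0202334 ]), np.float64(0.022581994649241457))
wrist handle 340 [0.5248 0.071  0.1167] (array([0.52495656, 0.07058839]), np.float64(0.005742068755018492))
side rim 197 (array([ 0.6312808 , -0.02651317]), np.float64(0.028966043279561322), array([0.1188, 0.124 , 0.1266]))
side fixed 355 (array([ 0.63340178, -0.02877563]), np.float64(0.02412261257439224))
side handle 37 [0.5264 0.0664 0.1145] (array([0.52550274, 0.06775878]), np.float64(0.006091647860381676))
```

View pics/both4.png

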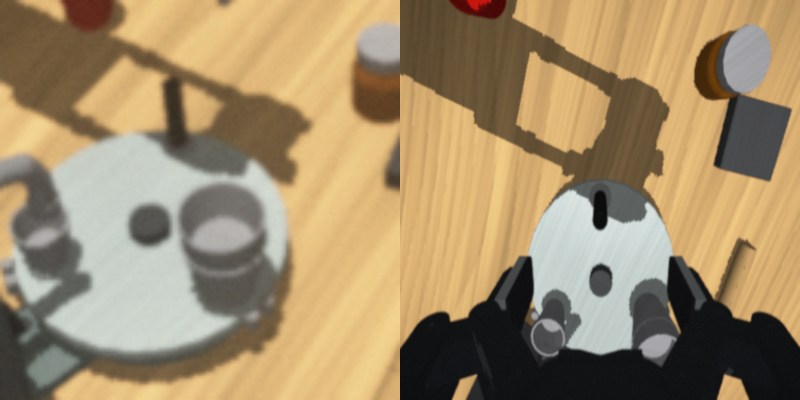

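The cup is home: its rim is at about 0.126–0.127 and concentric with the fixed cup in the side view at (222,225). The handle is at (0.5245, 0.072), 110° about the hub, which fits the 88 mm radius. Now grip it and swing clockwise.

Run:
```python
from m import *
hub=np.array([.5545,-.0115]); th0=109.8; th1=14.3
P=lambda a:[*(hub+.088*np.array([np.cos(np.radians(a)),np.sin(np.radians(a))])),.104]
p=P(th0); env.move_linear([p[0],p[1],.15],rate=.15)
print(env.move_linear(p,rate=.12,stop_force=8)); env.close(20); st('grip')
for a in np.linspace(th0,th1,12)[1:]:
    env.move_linear(P(a),rate=.08,ori=down(a-90)); o=st(round(a,1))
    t=np.radians(a); print('  tang %.1f rad %.1f'%(o['ft_force'][:2]@[-np.sin(t),np.cos(t)],o['ft_force'][:2]@[np.cos(t),np.sin(t)]))
```

```text
False
grip t 12.08 [0.5247 0.0713 0.1043] F [-0.8 -0.1  2.9] gap 0.18
101.1 t 12.4 [0.5379 0.075  0.1043] F [0.7 0.3 3. ] gap 0.179
  tang -0.8 rad 0.2
92.4 t 12.72 [0.5504 0.0765 0.1042] F [-0.4 -0.1  4. ] gap 0.184
  tang 0.4 rad -0.1
83.8 t 13.03 [0.5638 0.076  0.1042] F [-0.2  1.9  3.7] gap 0.179
  tang 0.4 rad 1.8
75.1 t 13.35 [0.5766 0.0738 0.1042] F [0.7 1.1 4.5] gap 0.177
  tang -0.4 rad 1.2
66.4 t 13.67 [0.5894 0.0695 0.1042] F [1.1 2.4 4.8] gap 0.177
  tang -0.1 rad 2.6
57.7 t 13.98 [0.6014 0.0632 0.1041] F [1.8 1.9 4. ] gap 0.18
  tang -0.5 rad 2.5
49.0 t 14.3 [0.612  0.0555 0.1041] F [1.7 3.1 4.2] gap 0.178
  tang 0.7 rad 3.4
40.3 t 14.62 [0.6216 0.0458 0.1041] F [3.2 2.9 2.6] gap 0.179
  tang 0.1 rad 4.3
31.7 t 14.93 [0.6297 0.0349 0.104 ] F [4.2 3.4 1.6] gap 0.179
  tang 0.7 rad 5.3
23.0 t 15.25 [0.6359 0.0232 0.104 ] F [5.3 2.  1.5] gap 0.179
  tang -0.3 rad 5.7
14.3 t 15.57 [0.6405 0.0091 0.104 ] F [ 6.4 -2.7  0.7] gap 0.177
  tang -4.2 rad 5.5
```

The handle now pulls the tool clockwise (-4 N), so the plunger is drawing in and the stop lies a little further on. I follow until that force vanishes, then release.

Run:
```python
from m import *
hub=np.array([.5545,-.0115])
P=lambda a:[*(hub+.088*np.array([np.cos(np.radians(a)),np.sin(np.radians(a))])),.104]
a=14.3
for i in range(6):
    o=env.get_obs(); t=np.radians(a); F=o['ft_force'][:2]@[-np.sin(t),np.cos(t)]; print(a,F.round(1))
    if F>-1.2: break
    a-=.7; env.move_linear(P(a),rate=.05,ori=down(a-90)); env.sleep(.15)
env.gripper_open(); env.sleep(.2); st('open')
p=P(a); env.move_linear([p[0],p[1],.22],rate=.15); st('up')
env.goto([.45,.2,.3],down(20)); st('away')
t=grab('top'); s=grab('side'); pickle.dump((t,s),open('f5.pkl','wb'))
for n,f in(('top',t),('side',s)):
    C=cloud(f)
    h=rim(C,P(a)[:2],.025,.108,.122); d=h.mean(0)[:2]-hub; print(n,'handle',len(h),h.mean(0).round(4),np.degrees(np.arctan2(d[1],d[0])).round(1))
    c=hub+.078*np.array([np.cos(np.radians(a-120)),np.sin(np.radians(a-120))])
    R=rim(C,c,.045,.118,.132); print(n,'cup exp',c.round(4),len(R),(*circ(R),np.percentile(R[:,2],[5,50,95]).round(4)) if len(R)>10 else '')
cv2.imwrite('pics/both5.png',cv2.cvtColor(np.hstack([cv2.resize(s['pixels'][190:320,150:280],(400,400)),cv2.resize(t['pixels'][110:250,290:430],(400,400))]),cv2.COLOR_RGB2BGR))
```

```text
14.3 -4.2
13.600000000000001 -1.8
12.900000000000002 -0.3
open t 17.25 [0.6403 0.0081 0.104 ] F [ 0.5 -0.1 -0.3] gap 1.003
up t 18.18 [0.6396 0.0082 0.219 ] F [ 0.3 -0.3  0.3] gap 1.002
away t 19.38 [0.4503 0.1997 0.2994] F [ 0.3 -0.2 -0.5] gap 1.003
top handle 45 [0.6391 0.0095 0.1171] 13.9
top cup exp [ 0.5316 -0.0861] 165 (array([ 0.53417972, -0.08592045]), np.float64(0.028894630482048784), array([0.1188, 0.1261, 0.1289]))
side handle 44 [0.6412 0.0064 0.1155] 11.7
side cup exp [ 0.5316 -0.0861] 168 (array([ 0.53510694, -0.08856559]), np.float64(0.02906230140164515), array([0.1186, 0.1238, 0.1263]))
```

View pics/both5.png

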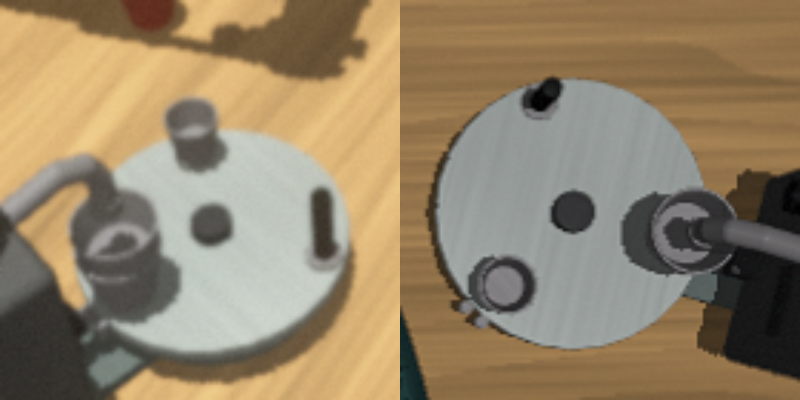

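The nested cups stand right under the pipe (side view (118,235), top view (690,230)), the rim is home at about 0.126, and the arm is clear. Handing in.

```bash
python3 -c "
from h import *
print(env.hand_in()); st()"
```

```text
the job is handed in; nothing more can be done
None
the job is handed in; nothing more can be done
```

I put the wide steel cup into the fixed wide cup while it was still held and upright. I then turned the turntable by its handle from about 1.66 rad into its stop, let go, moved the arm clear and handed in at about 19.5 s. `hand_in` gives no verdict, so whether it passed is not confirmed.

**Cup home:** contact came at TCP z = 0.1265 m, about 2 mm above the computed home. After release the rim stood at about 0.126 m in the top camera, where home is 0.126. The side camera's median read about 2 mm lower, as it had for the loose cup on the bench.

**Turntable stop:** near the stop, the handle's pull on the gripper went from -4.2 N to -0.3 N as I followed it in. That is how the plunger should feel when seated. In both last pictures the pipe mouth is over the cup.

**Disagreement:** after release, the top camera put the handle at 13.9° and the side camera at 11.7°; I let go at 12.9°. The stop computed from the pipe's heading was 14.3°. The spread is within about 0.05 rad, near the size of the tolerance, so I relied mostly on the force signature.

**Other objects:** I saw no sign of touching the bystanders or the red cup, but I did not measure their positions again at the end.

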